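Swing the magnifier boom to rest over the specimen tray

TASK

Swing the heavy, free-running magnifier boom until its head hangs centred across the white enamel tray, and leave it standing quite still there for at least 6 seconds with the robot clear of it. Touch the boom only on the two springy bumper plates at the sides of the head, and lightly; never fling the head or let it run into its end stops, and leave the jar, bottle and tub around it where they are.

Things in the scene. Friction and masses are not known exactly. Their poses are not given: they have to be found in the camera images.
- boom (a joint): Angle of the magnifier boom about its upright post (rad). At 0 the boom points along the stand's own -x (roughly towards the robot); it grows counter-clockwise seen from above, moving the head towards -y. Rubber end stops at -1.0 and +1.0. Ball bearing without dry friction: left alone it coasts, losing its speed with a time constant of about 24 s. Nominal inertia about the post 0.29 kg m2.
- pivot (a point): Point on the upright axis of the boom's post, 82 mm above the bench; its axes are the stand's. The stand is fixed: round grey base 190 mm across, 18 mm high.
- head_center (a point): Centre of the magnifier head, 82 mm above the bench, 320 mm from the post's axis. Over its two bumper plates the head is 138 mm wide across the boom (along this point's y, the way it swings; wider than the gripper opens); it is 100 mm long along the boom (x, pointing to the post) and reaches from 52 to 112 mm above the bench; the lens on top ends at 120 mm.
- head: White housing of the head between the bumper plates; not to be touched itself. Nominal 2.2 kg (about 2.8 kg felt at the head with boom and all), varying by some 40 %. Its origin lies on the post's axis 62 mm above the bench: use head_center.
- bar: Bare aluminium bar of the boom, 36 mm wide, 77 to 103 mm above the bench, from the post to the head, with a round counterweight beyond the post; not to be touched. Origin on the post's axis.
- lens: Dark frame with glass lens covering the head's top, 100 x 124 mm, up to 120 mm above the bench; not to be touched. Origin on the post's axis.
- tray_center (a point): Centre of the white enamel tray with blue rim, at rim height (34 mm above the bench). The tray is fixed on the bench under the head's arc, 320 mm from the post's axis, 220 mm long towards the post (this point's x) and 154 mm wide across (y); the head passes above it with 18 mm to spare.
- jar: Bystander: amber specimen jar with white cap, 104 mm across, 150 mm high, origin under its centre.
- soap: Bystander: clear bottle, 66 mm across, 160 mm high, origin under its centre.
- tub: Bystander: open white tub 140 x 100 x 60 mm, origin under its centre.
- pad_a: Bare aluminium bumper plate upright on the head's +y side (head_center's axes), 84 mm long x 8 x 58 mm high (53 to 111 mm above the bench), outer face 69 mm from the head's centre. On springs: 250 N/m, 14 mm travel, hardly damped; the boom bounces off a still finger with about 0.78 of its speed. Push with fingertips 20 to 35 mm below its top; deeper, the hand meets the lens.
- pad_b: The same sprung bumper plate on the head's -y side, outer face 69 mm from the head's centre. Origin of both on the post's axis.

How it is judged:
On the way:
1. the head stands still over the middle of the tray, untouched, for 6 s (y of head_center in the frame of tray_center between -0.032 and 0.032 m and velocity of joint boom between -0.025 and 0.025 rad/s and contact force between each of pad_a, pad_b and anything else below 0.1 N), for 6 s.
At the end, for the whole second after the job is handed in: The head's centre is within 32 mm (0.1 rad) of the tray's centre line, measured across the tray, and the boom turns slower than 0.025 rad/s, untouched; this has already lasted 6 s. Jar and bottle are upright (y of head_center in the frame of tray_center between -0.032 and 0.032 m and velocity of joint boom between -0.025 and 0.025 rad/s and angle between each of jar, soap's own z axis and vertical below 0.2 rad).
It fails at once if the boom is flung (over 0.7 rad/s) (velocity of joint boom above 0.7 rad/s or velocity of joint boom below -0.7 rad/s).
It fails at once if the boom runs into an end stop (value of joint boom above 0.97 rad or value of joint boom below -0.97 rad).
It fails at once if a bumper plate is pushed harder than 15 N (contact force between any of pad_a, pad_b and anything else above 15 N).
It fails at once if the bar, the head's housing or the lens is touched (contact force between any of bar, head, lens and anything else above 1 N).
It fails at once if a bystander is shifted (distance of any of jar, soap, tub from where it was at the start of the episode above 0.03 m).
It also fails if it takes over 53 s, if anything falls off the work surface, if the arm or the gripper's body presses on something with over 40 N, if the wrist force passes 120 N, or if a joint passes its speed limit or range.

ROBOT

A 6-joint arm with a two-finger parallel gripper is mounted at the origin on the work surface. World frame = base frame: x ahead of the robot, y to its left, z up, the work surface at z = 0. Lengths are in m, angles in rad, forces in N, time in s.
With the tool pointing down it reaches from about 0.3 to 0.775 m from the base axis. Payload 14.6 kg.
Tool frame: the origin (TCP) lies midway between the tips of the shut fingers; the grasp point (between the pads) lies 19 mm behind it (tcp_to_grasp is the distance from the TCP to the grasp point, in m); z points along the fingers, y is the line along which they close (so a half turn about z gives the same grasp; the last joint's range is limited). The gripper opens to 94 mm and grips with 3 to 60 N. Pads are 16 mm wide; open, the fingers measure 119 mm over their backs; the gripper's body (75 mm by 177 mm) begins 78 mm behind the grasp point.
Start: joints at [-1.308, 0.3, 1.521, -0, 1.321, -0.067], TCP at [0.178, -0.52, 0.205] pointing down, gripper open.
Joint ranges: [-3.03, 3.03], [-0.79, 2.21], [0.23, 2.52], [-1.04, 4.18], [0, 3.07], [-2.55, 2.55]. Speed limits (rad/s): [2.22, 2.22, 2.57, 3.14, 3.14, 3.14].

INTERFACE

Orientations are given as [roll, pitch, yaw] about the fixed x, y, z axes, in that order (R = Rz(yaw) Ry(pitch) Rx(roll)).
In Python, from station import * gives the robot as it stands.
- The arm moves only by the tool send_rows, never from a script. Its argument "motion" is a list of rows, each a list of 3 entries, a list of its own where there are three numbers: the shift along the tool's x, y, z in units of 0.03 m (1.0 is 0.03 m), then the turn, a rotation vector about the tool's x, y, z in units of 0.12 rad (1.0 is 0.12 rad), then the opening, from -1 (shut) to 1 (fully open). In form: [[[x, y, z], [rx, ry, rz], grip], ...]. A call has 1 to 12 rows; each row shifts and turns the commanded pose from where the row before left it, along the tool's axes as they then stand; what a row does not reach is not made up. A row lasts 1/10 s, in which the tool goes at most 50 mm and 8.59 degrees, less where a joint would pass 70% of its speed; a pose out of reach is approached as far as the arm can. A call with a number of a shift or a turn outside -1 to 1 is refused whole. A call with a gripper value outside its range is refused whole. The fingers move at their own pace and stop on an object; "squeeze" is the grip in N (left out, the last holds). Time passes only in rows, so rows that do not move let the fingers close. It gives the time, the measured TCP pose, the force, the opening and the grip force at its end, in the units of the state.
- get_obs(): the state, without advancing time (a new reading comes with each control period).
- camera(name): name is "scene" or "top"; returns a dict with "pixels" (480x640x3 uint8, red, green, blue), "depth" (480x640 float32, m along the optical axis (not along the pixel's ray), 0 where there is no reading), "fx", "fy", "cx", "cy" (pixels), "rvec" (rotation vector, rad) and "tvec" (3), from world to camera coordinates, as OpenCV has them. Camera axes: x right, y down, z forward; pixel columns grow to the right and rows downward; lengths in m; the calibration is good to about 2 mm. A picture is of the moment at which its call begins.
- hand_in(): hands the job in; it is judged then, once.
The state is a dict: "time_s": time; "qpos": joint angles; "joint_vel": joint speeds; "tau": joint torques, N m; "ee_pos": TCP position; "eef_rot": TCP orientation; "force": force on the tool from outside, world axes, zero at the start; "moment": the same for the moment, N m; "grip_width": finger opening in m; "grip_force": force on a finger pad.
Only numpy, scipy, OpenCV 4.12 (cv2) and the standard library are available. Lean on these libraries where they do the work, as an engineer would, in place of code of your own. Each camera call takes 0.05 s, during which the arm holds its last target. There are 200 camera calls.

## Working session

There is one attempt and no reset: what is moved stays moved. The work goes in short steps, Python scripts to look and compute and a tool call to move; the robot and the scene stay as the last step left them, time stands still between calls to the robot, and variables do not carry over. Pictures are saved under pics/ and viewed, at most 10 in all, crops included, and the job is handed in when it is done.

Besides the shell and the picture viewer there is one more tool, called after "Request:" as a command line: name --argument value ..., lists and objects as JSON in quotes. send_rows: Moves the arm, as the interface text tells. Its arguments: {"type":"object","properties":{"motion":{"type":"array"},"squeeze":{"type":"number"}},"required":["motion"]}

```bash
mkdir -p pics; ls
python3 - <<'E'
from station import *
import cv2,numpy as np
o=get_obs();print({k:np.round(v,3) for k,v in o.items()})
for n in("top","scene"):
    c=camera(n);cv2.imwrite(f"pics/{n}0.png",c["pixels"][:,:,::-1])
    print(n,c["fx"],c["cx"],c["cy"],c["rvec"],c["tvec"])
print(get_obs()["time_s"])
E
```

```text
pics
{'time_s': np.float64(0.0), 'qpos': array([-1.308,  0.3  ,  1.522,  0.   ,  1.321, -0.067]), 'joint_vel': array([ 0.002,  0.001, -0.   , -0.002,  0.001,  0.001]), 'tau': array([ 1.0000e-03, -5.3181e+01, -3.5273e+01,  7.1000e-02,  2.4000e-02,
       -0.0000e+00]), 'ee_pos': array([ 0.178, -0.52 ,  0.205]), 'eef_rot': array([-3.14, -0.  ,  0.33]), 'force': array([ 0.72 , -0.055, -0.791]), 'moment': array([-0.018, -0.012,  0.005]), 'grip_force': np.float64(0.0), 'grip_width': np.float64(0.094)}
top 469.7922007350432 320.85703098051016 235.80993230661832 [ 2.12883818 -2.1584491   0.14378558] [-7.93691403e-04  6.23046243e-01  1.08037802e+00]
scene 514.5332408419622 330.6027938334252 240.96517451752746 [ 2.06154732  0.6763083  -0.3743788 ] [-0.4989493  -0.14242719  1.56234205]
0.1
```

View pics/top0.png

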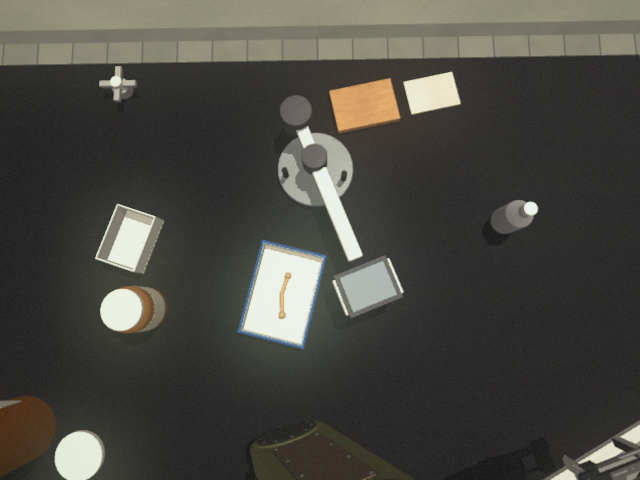

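View pics/scene0.png

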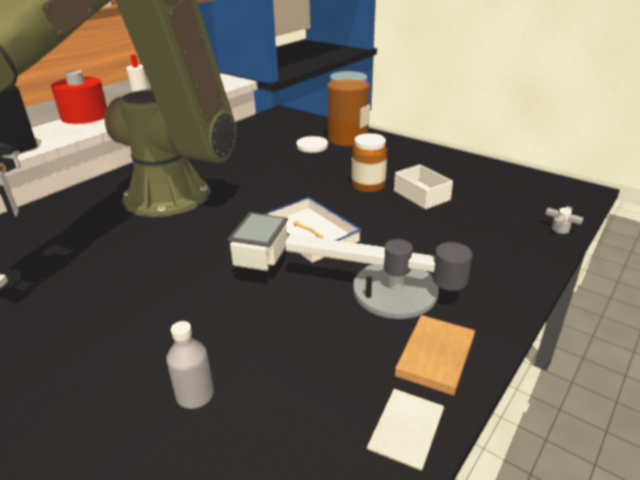

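The top view shows the head at about (367,287), right (-y) of the tray at (283,295). The post is at (315,160), the jar at (127,310) and the bottle at (515,215). I need to push pad_b towards +y and brake on pad_a.

```bash
cat > h.py <<'E'
from station import *
import cv2,numpy as np
def pts(c):
    R,_=cv2.Rodrigues(np.array(c["rvec"],float));v,u=np.mgrid[:480,:640];d=c["depth"]
    P=np.dstack([(u-c["cx"])/c["fx"]*d,(v-c["cy"])/c["fy"]*d,d])
    return (P-np.array(c["tvec"]).ravel())@R
def onplane(c,uv,z):
    R,_=cv2.Rodrigues(np.array(c["rvec"],float));t=np.array(c["tvec"]).ravel()
    uv=np.atleast_2d(uv).astype(float)
    r=np.c_[(uv[:,0]-c["cx"])/c["fx"],(uv[:,1]-c["cy"])/c["fy"],np.ones(len(uv))]@R
    o=-R.T@t
    return o+r*((z-o[2])/r[:,2])[:,None]
def big(m):
    cs,_=cv2.findContours(m.astype(np.uint8),cv2.RETR_EXTERNAL,cv2.CHAIN_APPROX_NONE)
    return max(cs,key=cv2.contourArea)[:,0].astype(np.float32)
E
python3 - <<'E'
from h import *
c=camera("top");P=pts(c);px=c["pixels"].astype(int);Z=P[...,2]
hsv=cv2.cvtColor(c["pixels"],cv2.COLOR_RGB2HSV)
def rep(n,k,z):
    W=onplane(c,k,z)[:,:2].astype(np.float32);print(n,np.round(cv2.minAreaRect(W),4) if 0 else cv2.minAreaRect(W),'circ',cv2.minEnclosingCircle(W))
u=np.arange(640)[None]+0*Z;v=np.arange(480)[:,None]+0*Z
blue=(hsv[...,0]>100)&(hsv[...,0]<125)&(hsv[...,1]>120)&(u>220)&(u<340)&(v>225)&(v<360)
print(np.median(Z[blue]));rep("tray",big(blue),.034)
lens=(Z>.108)&(Z<.13)&(u>325)&(u<415)&(v>253)&(v<325)
print(np.median(Z[lens]));rep("lens",big(lens),.12)
base=(Z>.010)&(Z<.026)&(u>265)&(u<365)&(v>120)&(v<215)
rep("base",big(base),.018)
bar=(Z>.095)&(Z<.108)&(u>310)&(u<365)&(v>175)&(v<262);print(np.median(Z[bar]));rep("bar",big(bar),.103)
pt=(u>295)&(u<335)&(v>138)&(v<175)&(Z>.11);print("post",np.percentile(Z[pt],[50,90]));rep("post",big(pt),np.median(Z[pt]))
for n,b in(("jar",(90,170,280,340)),("tub",(90,170,200,280)),("soap",(485,540,195,240))):
    m=(u>b[0])&(u<b[1])&(v>b[2])&(v<b[3])&(Z>.03);print(n,np.median(P[m],0),Z[m].max())
E
```

```text
0.034994551014523825
tray ((0.5922129154205322, 0.13496586680412292), (0.02403705194592476, 0.06131862476468086), 51.266849517822266) circ ((0.5857747793197632, 0.12693941593170166), 0.030808059498667717)
0.11898680337361765
lens ((0.4996553659439087, -0.10999925434589386), (0.09959021210670471, 0.13600489497184753), 20.961891174316406) circ ((0.49888819456100464, -0.11040342599153519), 0.0786752924323082)
base ((0.7792863249778748, 0.05346572399139404), (0.18557603657245636, 0.08269231021404266), 19.850107192993164) circ ((0.7918685674667358, 0.018612973392009735), 0.0929209515452385)
0.10291405939101497
bar ((0.66164231300354, -0.04794318974018097), (0.21231363713741302, 0.03623851761221886), 21.077178955078125) circ ((0.6608965992927551, -0.045458581298589706), 0.10709130764007568)
post [0.12184468 0.12460991]
post ((0.7963331937789917, 0.004441564902663231), (0.05717099457979202, 0.06148723512887955), 89.15784454345703) circ ((0.7963131666183472, 0.0049013011157512665), 0.031457364559173584)
jar [0.45696483 0.39763235 0.14775867] 1.1577456355387288
tub [0.62321589 0.46001585 0.05239582] 1.1577456355387288
soap [ 0.65387793 -0.44719304  0.10841779] 1.1577456355387288
```

```bash
cat >> h.py <<'E'
PIV=np.array([.7975,.005])
def head(c=None):
    c=c or camera("top");Z=pts(c)[...,2]
    W=pts(c);m=(Z>.108)&(Z<.13)
    r=np.hypot(W[...,0]-PIV[0],W[...,1]-PIV[1]);m&=(r>.262)&(r<.38)&(W[...,0]<.75)
    k=big(m)
    rc=cv2.minAreaRect(onplane(c,k,.12)[:,:2].astype(np.float32));h=np.array(rc[0])
    d=PIV-h
    return h,np.arctan2(d[1],d[0]),rc[1]
E
python3 - <<'E'
from h import *
c=camera("top");print(get_obs()["time_s"],head(c))
hsv=cv2.cvtColor(c["pixels"],cv2.COLOR_RGB2HSV);Z=pts(c)[...,2]
u=np.arange(640)[None]+0*Z;v=np.arange(480)[:,None]+0*Z
blue=(hsv[...,0]>100)&(hsv[...,0]<125)&(hsv[...,1]>120)&(u>220)&(u<335)&(v>225)&(v<360)
k=np.argwhere(blue)[:,::-1]
W=onplane(c,k,.034)[:,:2].astype(np.float32);rc=cv2.minAreaRect(W);print(rc,cv2.boxPoints(rc))
t=np.array(rc[0]);d=PIV-t;print("dist",np.hypot(*d),"ang",np.arctan2(d[1],d[0]))
E
```

```text
0.2 (array([ 0.49967507, -0.11005065]), np.float64(0.3686430905686492), (0.09959021210670471, 0.13611502945423126))
((0.4886031746864319, 0.08466316014528275), (0.15752312541007996, 0.22464166581630707), 75.2353286743164) [[ 0.35991877  0.03712717]
 [ 0.5771429  -0.02012266]
 [ 0.6172876   0.13219915]
 [ 0.40006346  0.18944898]]
dist 0.31900386795951857 ang -0.25239598525858226
```

Request:
send_rows --motion '[[[0.5,-0.2,0],[0,0,-0.3],-1],[[1,-0.4,0],[0,0,0],-1],[[1,-0.4,0],[0,0,0],-1],[[1,-0.4,0],[0,0,0],-1],[[1,-0.4,0],[0,0,0],-1],[[1,-0.4,0],[0,0,0],-1],[[1,-0.4,0],[0,0,0],-1],[[1,-0.4,0],[0,0,0],-1],[[1,-0.4,0],[0,0,0],-1],[[1,-0.4,0],[0,0,0],-1],[[1,-0.4,0],[0,0,0],-1],[[0.5,-0.2,0],[0,0,0],-1]]' --squeeze 10

```text
time_s: 1.4
ee_pos: [0.441, -0.2769, 0.2054]
eef_rot: [-3.141, -0.0, 0.369]
force: [0.6, -0.4, -0.1]
grip_width: 0.0023
grip_force: 0.0
```

```bash
cat >> h.py <<'E'
def rel(o,th,s,z):
    "tool-frame shift to stand s along head y (signed, from head centre) at boom angle th, height z; units"
    x=np.array([np.cos(th),np.sin(th)]);y=np.array([-x[1],x[0]])
    T=np.r_[PIV-.32*x+s*y,z]
    from scipy.spatial.transform import Rotation as Ro
    R=Ro.from_euler("xyz",o["eef_rot"]).as_matrix()
    yaw=o["eef_rot"][2]
    return np.round((R.T@(T-o["ee_pos"]))/.03,2),"rz",round((yaw-th)/.12,2),"t",round(float(o["time_s"]),2),"tcp",np.round(o["ee_pos"],3),"grip",o["grip_width"],"F",np.round(o["force"],1)
E
python3 -c "
from h import *
print(rel(get_obs(),.3686,-.1015,.083))"
```

```text
(array([ 3.8 , -1.1 ,  4.08]), 'rz', np.float64(0.01), 't', 1.4, 'tcp', array([ 0.441, -0.277,  0.205]), 'grip', 0.0022809383975270527, 'F', array([ 0.6, -0.4, -0.1]))
```

Request:
send_rows --motion '[[[0.5,-0.1,0.4],[0,0,0],-1],[[0.7,-0.2,0.7],[0,0,0],-1],[[0.7,-0.2,0.8],[0,0,0],-1],[[0.7,-0.2,0.8],[0,0,0],-1],[[0.7,-0.2,0.7],[0,0,0],-1],[[0.4,-0.2,0.5],[0,0,0],-1],[[0.1,0,0.2],[0,0,0],-1],[[0,0,0],[0,0,0],-1]]'

```text
time_s: 2.2
ee_pos: [0.5338, -0.2077, 0.0817]
eef_rot: [-3.141, 0.001, 0.366]
force: [-0.0, -0.8, -0.4]
grip_width: 0.0004
grip_force: 0.0
```

```bash
python3 -c "
from h import *
print(rel(get_obs(),.3686,-.0815,.083))
c=camera('top');print(head(c))
cv2.imwrite('pics/top1.png',c['pixels'][200:360,240:460,::-1].repeat(3,0).repeat(3,1))"
```

```text
(array([ 0.09, -0.73, -0.04]), 'rz', np.float64(-0.02), 't', 2.2, 'tcp', array([ 0.534, -0.208,  0.082]), 'grip', 0.0004158567306402494, 'F', array([-0. , -0.8, -0.4]))
(array([ 0.49965397, -0.10999539]), np.float64(0.36845782124007287), (0.0995902419090271, 0.13599659502506256))
```

View pics/top1.png

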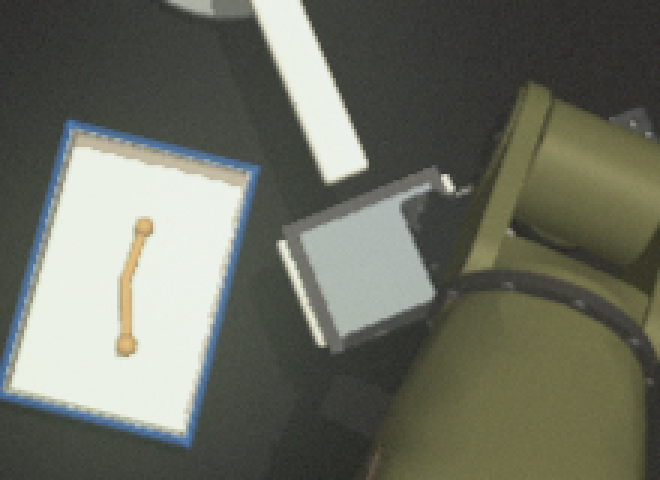

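The close-up shows the fingers just right of pad_b (plate near pixel 445,185) with a small gap, and the head unmoved. I'll push gently at about 27 mm/s.

Request:
send_rows --motion '[[[0,-0.2,0],[0,0,0],-1],[[0,-0.2,0],[0,0,0],-1],[[0,-0.09,0],[0,0,0],-1],[[0,-0.09,0],[0,0,0],-1],[[0,-0.09,0],[0,0,0],-1],[[0,-0.09,0],[0,0,0],-1],[[0,-0.09,0],[0,0,0.07],-1],[[0,-0.09,0],[0,0,0.07],-1],[[0,-0.09,0],[0,0,0.07],-1],[[0,-0.09,0],[0,0,0.07],-1],[[0,-0.09,0],[0,0,0.07],-1],[[0,-0.09,0],[0,0,0.07],-1]]'

```text
time_s: 3.45
ee_pos: [0.5204, -0.1711, 0.0824]
eef_rot: [-3.142, 0.0, 0.315]
force: [-0.4, 0.7, -0.1]
grip_width: 0.0007
grip_force: 0.0
```

```bash
python3 -c "
from h import *
print(rel(get_obs(),.3686,-.0815,.083))
for i in range(3): t=get_obs()['time_s'];print(t,head())"
```

```text
(array([ 0.1 ,  0.56, -0.02]), 'rz', np.float64(-0.45), 't', 3.45, 'tcp', array([ 0.52 , -0.171,  0.082]), 'grip', 0.0006654077083304841, 'F', array([-0.4,  0.7, -0.1]))
3.45 (array([ 0.49047044, -0.08174485]), np.float64(0.2753525870781222), (0.09967043995857239, 0.13066719472408295))
3.5 (array([ 0.48974514, -0.07902744]), np.float64(0.26653720548979287), (0.09970798343420029, 0.12998488545417786))
3.55 (array([ 0.48934567, -0.07767028]), np.float64(0.26210387000097285), (0.09968551993370056, 0.13229121267795563))
```

Request:
send_rows --motion '[[[0,0.2,-0.6],[0,0,0],-1],[[0,0,-1],[0,0,0],-1],[[0,-0.2,-1],[0,0,0],-1],[[0.16,-0.5,0],[0,0,0.45],-1],[[0.23,-0.9,0],[0,0,0.45],-1],[[0.2,-1,0],[0,0,0.45],-1],[[0.15,-1,0],[0,0,0.45],-1],[[0.1,-1,0],[0,0,0.45],-1],[[0.05,-1,0],[0,0,0.45],-1],[[0,-1,0],[0,0,0.45],-1],[[-0.05,-1,0],[0,0,0.45],-1],[[-0.1,-1,0],[0,0,0.45],-1]]'

```text
time_s: 4.8
ee_pos: [0.5209, 0.0847, 0.1606]
eef_rot: [-3.142, -0.0, -0.173]
force: [0.7, 0.7, -0.1]
grip_width: 0.0007
grip_force: 0.0
```

```bash
python3 -c "
from h import *
print(rel(get_obs(),-.254,.115,.083))
for i in range(2): t=get_obs()['time_s'];c=camera('top');print(t,head(c))
cv2.imwrite('pics/top2.png',c['pixels'][:,:,::-1])"
```

```text
(array([-0.78, -3.65,  2.59]), 'rz', np.float64(0.68), 't', 4.8, 'tcp', array([0.521, 0.085, 0.161]), 'grip', 0.0006579475205400172, 'F', array([ 0.7,  0.7, -0.1]))
4.8 (array([ 0.47986475, -0.02316342]), np.float64(0.08843465952222909), (0.09965971112251282, 0.13291098177433014))
4.85 (array([ 0.47961318, -0.02036861]), np.float64(0.0796351475580503), (0.09961800277233124, 0.13408826291561127))
```

View pics/top2.png

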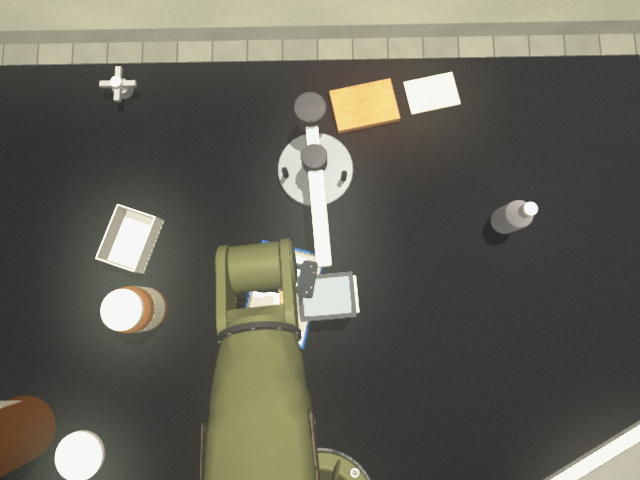

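Top view: the head is at about (328,297), coasting at roughly 0.14 rad/s, and the gripper has already crossed over it. Next I'll lower the fingers on the pad_a side.

Request:
send_rows --motion '[[[-0.2,-0.9,0],[0,0,0.25],-1],[[-0.2,-1,0.4],[0,0,0.25],-1],[[-0.2,-1,0.8],[0,0,0.2],-1],[[-0.2,-0.7,0.8],[0,0,0],-1],[[0,0,0.6],[0,0,0],-1],[[0,0,0],[0,0,0],-1]]'

```text
time_s: 5.5
ee_pos: [0.5191, 0.1936, 0.0801]
eef_rot: [3.139, 0.004, -0.253]
force: [0.0, -0.7, 0.4]
grip_width: 0.0008
grip_force: 0.0
```

```bash
python3 -c "
from h import *
print(rel(get_obs(),-.254,.115,.083))
for i in range(3): t=get_obs()['time_s'];c=camera('top');print(t,head(c))"
```

```text
(array([-0.1 , -0.08, -0.1 ]), 'rz', np.float64(0.01), 't', 5.5, 'tcp', array([0.519, 0.194, 0.08 ]), 'grip', 0.0008338398325718808, 'F', array([ 0. , -0.7,  0.4]))
5.5 (array([0.47836569, 0.01026192]), np.float64(-0.016486597333038238), (0.13442160189151764, 0.09786704927682877))
5.55 (array([0.47840005, 0.01247231]), np.float64(-0.02341253932198163), (0.13441352546215057, 0.09785749763250351))
5.6 (array([0.4793452 , 0.01484662]), np.float64(-0.030939269939216977), (0.13437628746032715, 0.09994398802518845))
```

Request:
send_rows --motion '[[[-0.1,0.4,-0.1],[0,0,0],-1],[[0,0.5,0],[0,0,0],-1],[[0,0.4,0],[0,0,0],-1],[[0,0.1,0],[0,0,0],-1],[[0,0,0],[0,0,0],-1],[[0,0,0],[0,0,0],-1],[[0,0,0],[0,0,0],-1]]'

```text
time_s: 6.35
ee_pos: [0.5068, 0.1546, 0.0854]
eef_rot: [-3.142, 0.0, -0.254]
force: [-0.4, 0.0, -0.1]
grip_width: 0.0007
grip_force: 0.0
```

```bash
python3 -c "
from h import *
print(rel(get_obs(),-.254,.07,.083))
for i in range(2): t=get_obs()['time_s'];c=camera('top');print(t,head(c))"
```

```text
(array([-0.03,  0.06,  0.08]), 'rz', np.float64(-0.0), 't', 6.35, 'tcp', array([0.507, 0.155, 0.085]), 'grip', 0.0006965520779281257, 'F', array([-0.4,  0. , -0.1]))
6.35 (array([0.48145491, 0.04595029]), np.float64(-0.1288531457399051), (0.1354297548532486, 0.0995827242732048))
6.4 (array([0.48173422, 0.04827934]), np.float64(-0.13621279104844727), (0.1355622112751007, 0.09968596696853638))
```

Request:
send_rows --motion '[[[0,0,0],[0,0,0],-1],[[0,0,0],[0,0,0],-1],[[0,0,0],[0,0,0],-1],[[0,-0.06,0],[0,0,0],-1],[[0,-0.06,0],[0,0,0],-1],[[0,-0.07,0],[0,0,0],-1],[[0,-0.06,0],[0,0,0],-1],[[0,-0.07,0],[0,0,0],-1],[[0,-0.06,0],[0,0,0],-1],[[0,-0.07,0],[0,0,0],-1],[[0,-0.06,0],[0,0,0],-1],[[0,-0.07,0],[0,0,0],-1]]'

```text
time_s: 7.65
ee_pos: [0.5111, 0.1713, 0.0854]
eef_rot: [-3.142, 0.0, -0.255]
force: [0.1, 0.6, -0.4]
grip_width: 0.0005
grip_force: 0.0
```

```bash
python3 -c "
from h import *
print(rel(get_obs(),-.254,.12,.083))
for i in range(3): t=get_obs()['time_s'];c=camera('top');print(t,head(c))"
```

```text
(array([-0.03, -1.03,  0.08]), 'rz', np.float64(-0.01), 't', 7.65, 'tcp', array([0.511, 0.171, 0.085]), 'grip', 0.0004975694269521491, 'F', array([ 0.1,  0.6, -0.4]))
7.65 (array([0.49055818, 0.09047087]), np.float64(-0.2715796463787685), (0.13563533127307892, 0.09966160356998444))
7.7 (array([0.49055824, 0.09047087]), np.float64(-0.27157969656133907), (0.13563533127307892, 0.09966160356998444))
7.75 (array([0.49055824, 0.09047087]), np.float64(-0.27157969656133907), (0.13563533127307892, 0.09966160356998444))
```

Request:
send_rows --motion '[[[0,-0.3,0],[0,0,0],-1],[[0,-0.7,0],[0,0,0],-1],[[0,-0.7,0],[0,0,0],-1],[[0,-0.3,0],[0,0,0],-1],[[0,0,0],[0,0,0],-1],[[0,0,0],[0,0,0],-1],[[0,0,0],[0,0,0],-1],[[0,0,0],[0,0,0],-1],[[0,0,0],[0,0,0],-1],[[0,0,0],[0,0,0],-1]]'

```text
time_s: 8.8
ee_pos: [0.5262, 0.229, 0.0855]
eef_rot: [-3.142, -0.0, -0.255]
force: [0.0, -0.6, 0.2]
grip_width: 0.0
grip_force: 0.0
```

```bash
python3 -c "
from h import *
print(rel(get_obs(),-.254,.12,.083))
for i in range(2): t=get_obs()['time_s'];c=camera('top');print(t,head(c))"
```

```text
(array([-0.04,  0.95,  0.08]), 'rz', np.float64(-0.01), 't', 8.8, 'tcp', array([0.526, 0.229, 0.086]), 'grip', 3.0344813350921085e-05, 'F', array([ 0. , -0.6,  0.2]))
8.8 (array([0.49046686, 0.09022257]), np.float64(-0.27075209204164863), (0.1363554149866104, 0.09966778010129929))
8.85 (array([0.49049118, 0.09021892]), np.float64(-0.2707614425218626), (0.13627292215824127, 0.09964708238840103))
```

Almost no drift, under 0.001 rad/s. I'll wait out the required hold.

Request:
send_rows --motion '[[[0,0,0],[0,0,0],-1],[[0,0,0],[0,0,0],-1],[[0,0,0],[0,0,0],-1],[[0,0,0],[0,0,0],-1],[[0,0,0],[0,0,0],-1],[[0,0,0],[0,0,0],-1],[[0,0,0],[0,0,0],-1],[[0,0,0],[0,0,0],-1],[[0,0,0],[0,0,0],-1],[[0,0,0],[0,0,0],-1],[[0,0,0],[0,0,0],-1],[[0,0,0],[0,0,0],-1]]'

```text
time_s: 10.1
ee_pos: [0.5262, 0.2292, 0.0854]
eef_rot: [-3.142, 0.0, -0.255]
force: [0.1, -0.4, -1.5]
grip_width: 0.0006
grip_force: 0.0
```

Request:
send_rows --motion '[[[0,0,0],[0,0,0],-1],[[0,0,0],[0,0,0],-1],[[0,0,0],[0,0,0],-1],[[0,0,0],[0,0,0],-1],[[0,0,0],[0,0,0],-1],[[0,0,0],[0,0,0],-1],[[0,0,0],[0,0,0],-1],[[0,0,0],[0,0,0],-1],[[0,0,0],[0,0,0],-1],[[0,0,0],[0,0,0],-1],[[0,0,0],[0,0,0],-1],[[0,0,0],[0,0,0],-1]]'

```text
time_s: 11.3
ee_pos: [0.5262, 0.2292, 0.0855]
eef_rot: [-3.142, -0.0, -0.255]
force: [0.2, -0.2, -0.2]
grip_width: 0.0002
grip_force: 0.0
```

Request:
send_rows --motion '[[[0,0,0],[0,0,0],-1],[[0,0,0],[0,0,0],-1],[[0,0,0],[0,0,0],-1],[[0,0,0],[0,0,0],-1],[[0,0,0],[0,0,0],-1],[[0,0,0],[0,0,0],-1],[[0,0,0],[0,0,0],-1],[[0,0,0],[0,0,0],-1],[[0,0,0],[0,0,0],-1],[[0,0,0],[0,0,0],-1],[[0,0,0],[0,0,0],-1],[[0,0,0],[0,0,0],-1]]'

```text
time_s: 12.5
ee_pos: [0.5262, 0.2292, 0.0854]
eef_rot: [3.142, 0.0, -0.255]
force: [-0.4, 1.0, -0.1]
grip_width: 0.0007
grip_force: 0.0
```

Request:
send_rows --motion '[[[0,0,0],[0,0,0],-1],[[0,0,0],[0,0,0],-1],[[0,0,0],[0,0,0],-1],[[0,0,0],[0,0,0],-1],[[0,0,0],[0,0,0],-1],[[0,0,0],[0,0,0],-1],[[0,0,0],[0,0,0],-1],[[0,0,0],[0,0,0],-1],[[0,0,0],[0,0,0],-1],[[0,0,0],[0,0,0],-1],[[0,0,0],[0,0,0],-1],[[0,0,0],[0,0,0],-1]]'

```text
time_s: 13.7
ee_pos: [0.5262, 0.2292, 0.0855]
eef_rot: [-3.142, 0.0, -0.255]
force: [0.5, 0.7, 0.5]
grip_width: 0.0008
grip_force: 0.0
```

Request:
send_rows --motion '[[[0,0,0],[0,0,0],-1],[[0,0,0],[0,0,0],-1],[[0,0,0],[0,0,0],-1],[[0,0,0],[0,0,0],-1],[[0,0,0],[0,0,0],-1],[[0,0,0],[0,0,0],-1],[[0,0,0],[0,0,0],-1],[[0,0,0],[0,0,0],-1],[[0,0,0],[0,0,0],-1],[[0,0,0],[0,0,0],-1],[[0,0,0],[0,0,0],-1],[[0,0,0],[0,0,0],-1]]'

```text
time_s: 14.9
ee_pos: [0.5262, 0.2292, 0.0854]
eef_rot: [3.142, 0.0, -0.255]
force: [0.3, 0.2, 1.3]
grip_width: 0.0006
grip_force: 0.0
```

Request:
send_rows --motion '[[[0,0,0],[0,0,0],-1],[[0,0,0],[0,0,0],-1],[[0,0,0],[0,0,0],-1],[[0,0,0],[0,0,0],-1],[[0,0,0],[0,0,0],-1],[[0,0,0],[0,0,0],-1],[[0,0,0],[0,0,0],-1],[[0,0,0],[0,0,0],-1],[[0,0,0],[0,0,0],-1],[[0,0,0],[0,0,0],-1],[[0,0,0],[0,0,0],-1],[[0,0,0],[0,0,0],-1]]'

```text
time_s: 16.1
ee_pos: [0.5262, 0.2292, 0.0855]
eef_rot: [3.142, -0.0, -0.255]
force: [-0.4, 0.3, 0.1]
grip_width: 0.0006
grip_force: 0.0
```

```bash
python3 -c "
from h import *
t=get_obs()['time_s'];c=camera('top');h=head(c);print(t,h)
if abs(h[1]+.254)<.06: print(hand_in())"
```

```text
16.1 (array([0.4897207 , 0.08737903]), np.float64(-0.26152598268023497), (0.13627710938453674, 0.09972067922353745))
the job is handed in; nothing more can be done
None
```

The head stopped about 3 mm from the tray's centre line, drifting at about 0.001 rad/s and untouched for over 7 s with the robot clear, and I handed the job in at about 16 s; no verdict came back.

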